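# Load a fresh ribbon roll under the sprung tension arm of a date coder cassette

## Task

Load the fresh black ribbon roll into the date coder's ribbon cassette: swing the sprung tension arm back by its knob until the catch holds it by itself, stopping as soon as it clicks in and not ramming it into the rubber end stop, then slip the roll fully home onto the bare spindle. Finally push the red peg of the trip lever gently away from you to let the arm spring back by itself onto the roll, and leave the empty core, the type box and the screwdriver where they lie.

Things in the scene. Friction and masses are not known exactly. Their poses are not given: they have to be found in the camera images.
- cassette: grey deck plate of the ribbon cassette, 200 (x) x 320 (y) x 10 mm, fixed on the bench; origin under its centre, z up, -x edge nearest the robot. In its frame: a full take-up spindle (black roll, 42 mm diameter, 48 tall) at (45, 122) mm; white guide rollers, 12 mm diameter, 50 tall, at (-85, 135), (-85, 85), (88, 60), (88, -145). Heights here are above the bench
- spindle_seat (a point): where the roll's underside centre belongs: centre of the top of the white 60 mm flange (14 mm high), on the axis of the bare aluminium supply spindle at (36, 24) mm in the cassette frame. The spindle is 23.4 mm in diameter and stands 42 mm above this point, its last 8 mm tapering to 17 mm. Axes as the cassette's
- pivot_foot (a point): upright pivot of the sprung tension arm, on top of the deck, at (65, -65) mm in the cassette frame, axes as the cassette's. The arm is a bar 12 mm wide, 138 mm long, 18 to 28 mm high, with a rubber roller (18 mm diameter, up to 53 mm high) 90 mm from the pivot that bears on the ribbon. A tongue on its -y side carries an upright 6 mm steel roller pin for the catch
- tension_arm (a joint): arm angle (rad): 0 at rest by the bare spindle, grows as it is swung away from it (counter-clockwise from above), about 0.16 lying on a seated full roll, 0.58 to 0.71 where the catch holds it (the catch block is set by hand, so this differs). A damped spring pulls it back with 4 N at the knob from rest, 9 N at the catch. It cannot pass the end stop
- knob_center (a point): centre of the upright black knob on the tension arm, 130 mm from the pivot: 14 mm in diameter, 28 to 60 mm high, this point at 44. It moves on an arc about the pivot: at rest at (-7, 43) mm in the cassette frame, caught near (-58, -23) mm. Axes turn with the arm: x along the bar towards the pivot
- catch_middle (a point): on top of the deck, axes as the cassette's: the trip lever pivots here if the steel catch block is mid-way in its slots; it is really clamped up to 6 mm either way along y. The arm's pin comes in from +y and pushes the lever's tooth aside (1 to 3 N at the knob); it snaps in behind. Under 2 mm on (2.5 at the knob) is the rubber end stop, 6 N per mm; over 12 N on it (8 more at the knob) is ramming
- peg_middle (a point): axis of the upright red peg on the tail of the trip lever, 50 mm above the bench, if the block is mid-way in its slots (36 mm from catch_middle along -y); really up to 6 mm either way along y. The peg is 12 mm in diameter, 24 to 62 mm high. Pushing it 3 to 7 mm towards the cassette's +x lets the arm go; takes about 7 to 12 N, over 18 N is rough. It springs back
- ribbon_roll: fresh ribbon roll: glossy black, 60 mm outside diameter, 34 mm tall, cardboard core with a 25.4 mm bore right through, about 110 g; lies flat on the bench, origin at the centre of its underside, z along its axis
- empty_core: empty cardboard core, 33 mm diameter, 34 mm tall, standing on end; origin at the centre of its underside. To be left alone
- type_box: teal box of brass type, 140 x 90 x 18 mm, its open lid standing 76 mm high along the +y side; origin at the centre of its underside. To be left alone
- screwdriver: small yellow-handled screwdriver, 140 mm long, lying along its x. To be left alone
Mind the look-alikes: they are no part of the job. Of the things that look like the ribbon_roll, take the one that is farthest to the robot's left at the start.

How it is judged:
On the way, in this order (a step that is already met when the one before it is completed fails the run):
1. the tension arm is swung back and held by the catch alone, the robot not touching it (value of joint tension_arm above 0.56 rad and contact force between the fingers and tension_arm below 0.2 N), for 0.3 s.
2. the roll sits fully home on the spindle, let go, with the arm still on its catch (horizontal distance between ribbon_roll and spindle_seat below 0.003 m and z of ribbon_roll in the frame of spindle_seat between -0.003 and 0.002 m and angle between ribbon_roll's own z axis and vertical below 0.06 rad and value of joint tension_arm above 0.56 rad and contact force between the fingers and ribbon_roll below 0.1 N), for 0.3 s.
3. the trip lever is pushed and the arm leaves the catch, untouched by the robot (horizontal distance between ribbon_roll and spindle_seat below 0.003 m and z of ribbon_roll in the frame of spindle_seat between -0.003 and 0.002 m and angle between ribbon_roll's own z axis and vertical below 0.06 rad and contact force between the fingers and tension_arm below 0.2 N and value of joint tension_arm below 0.5 rad).
At the end, for the whole second after the job is handed in: The roll sits upright and fully home on the bare spindle (within 3 mm of its axis, 2 mm of the flange), at rest and let go; the tension arm has sprung back onto the roll (0.10 to 0.22 rad, pressing over 2 N) (horizontal distance between ribbon_roll and spindle_seat below 0.003 m and z of ribbon_roll in the frame of spindle_seat between -0.003 and 0.002 m and angle between ribbon_roll's own z axis and vertical below 0.06 rad and value of joint tension_arm between 0.1 and 0.22 rad and contact force between tension_arm and ribbon_roll above 2 N and linear speed of ribbon_roll below 0.02 m/s); the robot touches nothing.
It fails at once if the arm is rammed into the rubber end stop (over 12 N) (contact force between tension_arm and buffer_c0 above 12 N).
It fails at once if the trip peg is pushed roughly (over 18 N) (contact force between the fingers and trip_lever above 18 N).
It fails at once if the empty core is moved over 15 mm (distance of empty_core from where it was at the start of the episode above 0.015 m).
It fails at once if the type box is moved over 15 mm (distance of type_box from where it was at the start of the episode above 0.015 m).
It fails at once if the screwdriver is moved over 15 mm (distance of screwdriver from where it was at the start of the episode above 0.015 m).
It also fails if it takes over 72 s, if anything falls off the work surface, if the arm or the gripper's body presses on something with over 40 N, if the wrist force passes 120 N, or if a joint passes its speed limit or range.

## Robot

A 6-joint arm with a two-finger parallel gripper is mounted at the origin on the work surface. World frame = base frame: x ahead of the robot, y to its left, z up, the work surface at z = 0. Lengths are in m, angles in rad, forces in N, time in s.
With the tool pointing down it reaches from about 0.35 to 0.775 m from the base axis. Payload 7.3 kg.
Tool frame: the origin (TCP) lies at the centre of the arm's flange, where the gripper is bolted on; the fingertips stand 178 mm ahead of it and the grasp point (between the pads) lies 159 mm ahead of it (tip_extent is the distance from the TCP to the fingertips, in m); z points along the fingers, y is the line along which they close (so a half turn about z gives the same grasp; the last joint's range is limited). The gripper opens to 92 mm and grips with 3 to 60 N. Pads are 19 mm wide; open, the fingers measure 130 mm over their backs; the gripper's body (75 mm by 190 mm) begins 47 mm behind the grasp point.
Start: joints at [-1.416, 0.342, 1.524, -0, 1.275, -0.146], TCP at [0.156, -0.501, 0.405] pointing down, gripper open.
Joint ranges: [-2.53, 2.53], [-0.77, 2.02], [0.04, 2.7], [-1, 4.14], [0.28, 2.66], [-3.11, 3.11]. Speed limits (rad/s): [2.57, 2.57, 3.14, 3.14, 3.14, 3.14].

## Interface

Orientations are given as [roll, pitch, yaw] about the fixed x, y, z axes, in that order (R = Rz(yaw) Ry(pitch) Rx(roll)).
In Python, from cell import * gives the robot as it stands.
- The arm moves only by the tool arm_command, never from a script. Its arguments are lists of equal length, an entry for each row: "xyz": the shift along the world's x, y, z in mm, a list of three; "spin": the turn about the world's z in degrees. In form: {"xyz": [[tx, ty, tz], ...], "spin": [spin, ...]}. A call has 1 to 20 rows; each row shifts and turns the commanded pose from where the row before left it; what a row does not reach is not made up. A row lasts 1/10 s, in which the tool goes at most 50 mm and 8.59 degrees, less where a joint would pass 70% of its speed; a pose out of reach is approached as far as the arm can. A call with a gripper value outside its range is refused whole. "jaw" is the opening, from -1 (shut) to 1 (fully open), set as the call begins (left out, the last holds). The fingers move at their own pace and stop on an object; "squeeze" is the grip in N (left out, the last holds). Time passes only in rows, so rows that do not move let the fingers close. It gives the time, the measured TCP pose, the force, the opening and the grip force at its end, in the units of the state.
- observe(): the state, without advancing time (a new reading comes with each control period).
- read_camera(name): name is "scene" or "top"; returns a dict with "img" (384x512x3 uint8, red, green, blue), "depth" (384x512 float32, m along the optical axis (not along the pixel's ray), 0 where there is no reading), "fx", "fy", "cx", "cy" (pixels), "world_from_camera" (4x4, takes a point from camera to world coordinates). Camera axes: x right, y up, looking along -z (the intrinsics and any distortion apply to the point x, -y, -z); pixel columns grow to the right and rows downward; lengths in m; the calibration is good to about 2 mm. A picture is of the moment at which its call begins.
- hand_in(): hands the job in; it is judged then, once.
The state is a dict: "time": time; "qpos": joint angles; "qvel": joint speeds; "joint_efforts": joint torques, N m; "tool_pos": TCP position; "tool_rot": TCP orientation; "contact_force": force on the tool from outside, world axes, zero at the start; "torque": the same for the moment, N m; "opening": finger opening in m; "grip_force": force on a finger pad.
Only numpy, scipy, OpenCV 4.12 (cv2) and the standard library are available. Lean on these libraries where they do the work, as an engineer would, in place of code of your own. Each camera call takes 0.05 s, during which the arm holds its last target. There are 200 camera calls.

## Working session

There is one attempt and no reset: what is moved stays moved. The work goes in short steps, Python scripts to look and compute and a tool call to move; the robot and the scene stay as the last step left them, time stands still between calls to the robot, and variables do not carry over. Pictures are saved under pics/ and viewed, at most 10 in all, crops included, and the job is handed in when it is done.

Besides the shell and the picture viewer there is one more tool, called after "Request:" as a command line: name --pt "numbers of a row" for each row, then --argument value for the rest. arm_command: Moves the arm, as the interface text tells. Its arguments: {"type":"object","properties":{"xyz":{"type":"array","items":{"type":"array","items":{"type":"number"}}},"spin":{"type":"array","items":{"type":"number"}},"jaw":{"type":"number"},"squeeze":{"type":"number"}},"required":["xyz","spin"]}

```bash
ls; mkdir -p pics; cat > h.py <<'E'
from cell import *
import numpy as np, cv2
def ray(c,u,v):
    d=np.array([(u-c['cx'])/c['fx'],-(v-c['cy'])/c['fy'],-1.0]);M=c['world_from_camera'];return M[:3,3],M[:3,:3]@d
def onz(c,u,v,z):
    o,d=ray(c,u,v);return o+d*(z-o[2])/d[2]
def cloud(c):
    v,u=np.mgrid[0:384,0:512];D=c['depth']
    p=np.stack([(u-c['cx'])/c['fx']*D,-(v-c['cy'])/c['fy']*D,-D],-1)
    M=c['world_from_camera'];return p@M[:3,:3].T+M[:3,3]
E
python3 - <<'E'
from h import *
for n in('scene','top'):
    c=read_camera(n);np.save(n+'.npy',c,allow_pickle=True)
    cv2.imwrite(f'pics/{n}0.png',cv2.resize(c['img'][...,::-1],(768,576)))
    print(n,c['fx'],c['cx'],c['cy'],c['world_from_camera'].round(3).tolist(),[k for k in c])
s=observe();print(s)
E
```

```text
pics
scene 379.20690335853743 256.4186883094823 190.51962472626 [[-0.403, -0.512, 0.759, 1.294], [0.915, -0.214, 0.342, 0.348], [-0.013, 0.832, 0.554, 0.58], [0.0, 0.0, 0.0, 1.0]] ['img', 'depth', 'fx', 'fy', 'cx', 'cy', 'world_from_camera']
top 350.975479426862 250.98450622794664 191.89695612902864 [[-0.028, 0.998, -0.048, 0.544], [-1.0, -0.028, -0.007, 0.003], [-0.008, 0.047, 0.999, 0.935], [0.0, 0.0, 0.0, 1.0]] ['img', 'depth', 'fx', 'fy', 'cx', 'cy', 'world_from_camera']
{'time': 0.1, 'qpos': array([-1.41601407e+00,  3.42642648e-01,  1.52491057e+00,  1.12041604e-05,
        1.27540357e+00, -1.45995160e-01]), 'qvel': array([-0.00041997, -0.00261705, -0.00244518,  0.00012575,  0.00034601,
        0.00022552]), 'joint_efforts': array([ 1.62951183e-03, -4.32003021e+01, -2.44695085e+01,  7.19797821e-02,
        5.26586850e-02, -4.57629608e-05]), 'tool_pos': array([ 0.15554456, -0.50130421,  0.40412351]), 'tool_rot': array([-3.14024458e+00, -2.09051505e-04,  3.00774007e-01]), 'contact_force': array([ 0.1263612 , -0.60600813,  0.13896797]), 'torque': array([ 0.01075261, -0.00064313,  0.0557195 ]), 'grip_force': 0.0, 'opening': 0.09180449874198744}
```

View pics/top0.png

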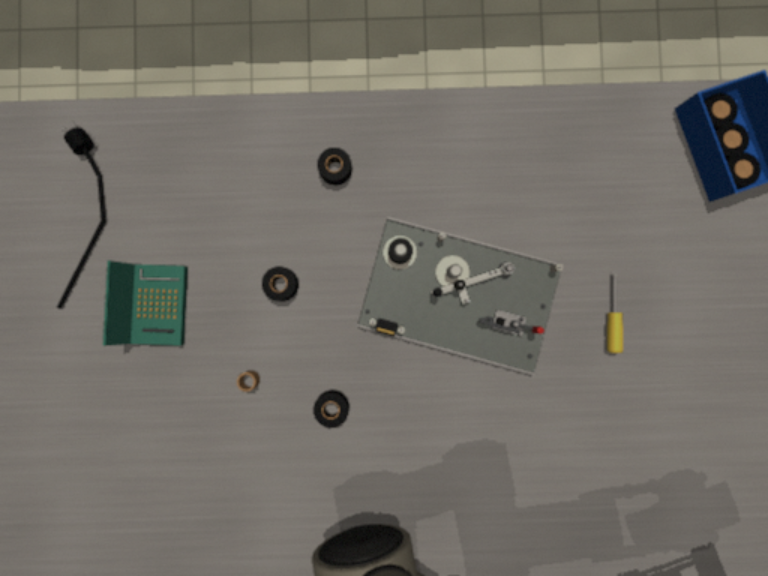

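View pics/scene0.png

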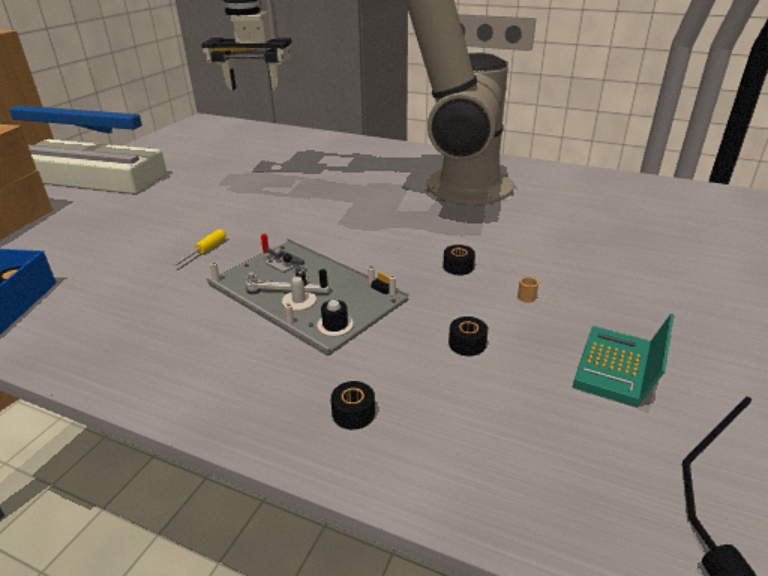

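The three loose rolls in top0 (768 px) are at (335,165), (280,284) and (332,408). More rolls sit in the blue bin at (735,140), and the full take-up roll is at (400,250). World +y is to the left in this view, so the target is the roll at (280,284). Next I measure it and take a close crop.

```bash
python3 - <<'E'
from h import *
t=np.load('top.npy',allow_pickle=True).item();s=np.load('scene.npy',allow_pickle=True).item()
P=cloud(t);z=P[...,2]
print('bench z',np.median(z[200:260,60:150]), 'deck', np.median(z[205:215,300:320]))
# deck by height
for nm,lo,hi,(u0,v0,u1,v1) in[('deck',.006,.2,(230,135,385,260)),]:
    m=np.zeros(z.shape,np.uint8);m[v0:v1,u0:u1]=((z>lo)&(z<hi))[v0:v1,u0:u1]
    c=max(cv2.findContours(m,0,2)[0],key=cv2.contourArea)
    b=cv2.boxPoints(cv2.minAreaRect(c)); q=np.array([onz(t,u,v,.01) for u,v in b]);print(nm,q.round(4).tolist(),q.mean(0),[np.linalg.norm(q[i]-q[i-1]) for i in range(4)])
def blob(c,n,m,zz,box):
    u0,v0,u1,v1=box;k=np.zeros(m.shape,np.uint8);k[v0:v1,u0:u1]=m[v0:v1,u0:u1]
    cc=max(cv2.findContours(k,0,2)[0],key=cv2.contourArea);(u,v),r=cv2.minEnclosingCircle(cc)
    M=cv2.moments(cc);print(n,'px',M['m10']/M['m00'],M['m01']/M['m00'],'enc',u,v,r,'A',cv2.contourArea(cc),onz(t if c is t else s,M['m10']/M['m00'],M['m01']/M['m00'],zz).round(4),onz(c,u,v,zz).round(4))
for n,b in[('rollA',(170,170,205,205)),('rollB',(205,92,240,128)),('rollC',(203,254,238,290))]:
    blob(t,n,(z>.024),.034,b)
blob(t,'spindle',(z>.04),.056,(292,172,314,186))
blob(t,'knob',(z>.04),.060,(283,188,298,200))
hsv=cv2.cvtColor(t['img'],cv2.COLOR_RGB2HSV);red=((hsv[...,0]<8)|(hsv[...,0]>172))&(hsv[...,1]>140)&(hsv[...,2]>60)
blob(t,'peg',red,.062,(350,205,375,230))
np.save('P.npy',P)
cv2.imwrite('pics/crop1.png',cv2.resize(np.vstack([t['img'][135:260,230:385,::-1]]),(775,600)[:2],interpolation=2))
a=cv2.resize(t['img'][165:212,160:220,::-1],(480,376),interpolation=2)
cv2.imwrite('pics/crop2.png',a)
E
```

```text
bench z -0.00011210733420075059 deck 0.008660147410064545
deck [[0.5221, 0.047, 0.01], [0.7157, -0.0114, 0.01], [0.6214, -0.3192, 0.01], [0.4301, -0.2584, 0.01]] [ 0.57230464 -0.13549865  0.01      ] [np.float64(0.3188981008106428), np.float64(0.20213451799433077), np.float64(0.32192797593405514), np.float64(0.20074606301221673)]
rollA px 185.18744698897368 188.22815945716707 enc 185.2051239013672 188.43589782714844 11.720184326171875 A 393.0 [0.6007 0.1779 0.034 ] [0.6001 0.1779 0.034 ]
rollB px 221.97814910025707 109.05912596401028 enc 221.96478271484375 109.14788818359375 11.55379867553711 A 389.0 [0.8042 0.0783 0.034 ] [0.804  0.0783 0.034 ]
rollC px 219.81390593047033 272.3648261758691 enc 219.74046325683594 272.3740539550781 11.856480598449707 A 407.5 [0.3838 0.0937 0.034 ] [0.3838 0.0939 0.034 ]
spindle px 302.51622418879055 179.91445427728613 enc 302.4772644042969 179.90908813476562 4.652536392211914 A 56.5 [ 0.6119 -0.1214  0.056 ] [ 0.6119 -0.1213  0.056 ]
knob px 290.8080808080808 193.94949494949495 enc 290.8333435058594 193.8333282470703 2.838319778442383 A 16.5 [ 0.5773 -0.0905  0.06  ] [ 0.5776 -0.0906  0.06  ]
peg px 358.7701149425287 219.54022988505744 enc 358.8333435058594 219.5 3.2059872150421143 A 14.5 [ 0.5092 -0.2562  0.062 ] [ 0.5093 -0.2564  0.062 ]
```

View pics/crop1.png

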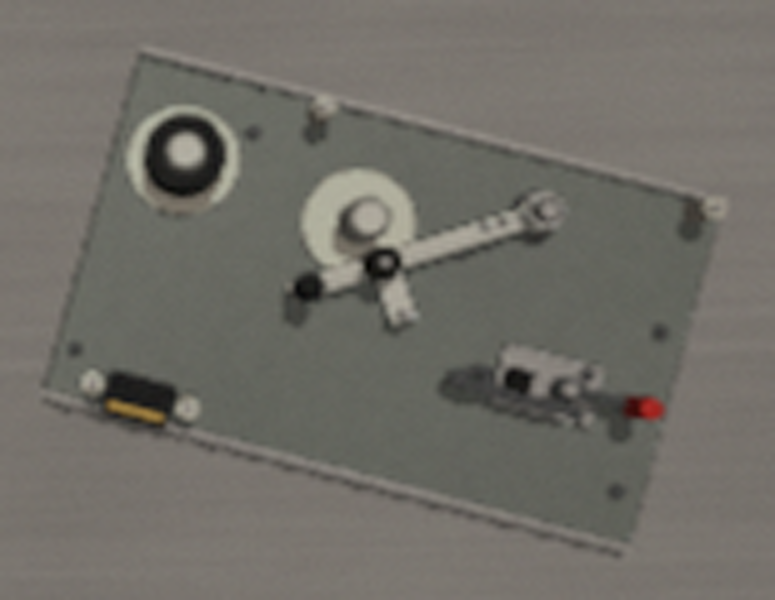

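View pics/crop2.png

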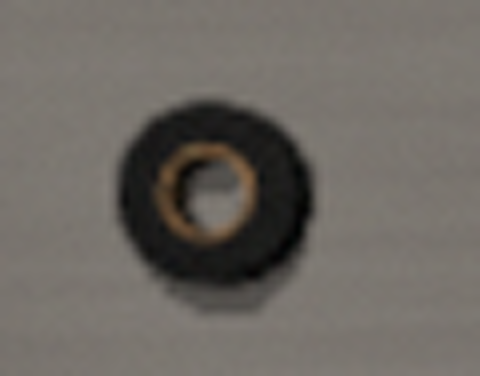

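Crop1 shows the cassette: spindle (369,216), knob (308,285), red peg (648,408). Crop2 confirms an upright black roll with a cardboard bore ring at (207,192). I'll cross-check against the scene view.

```bash
python3 - <<'E'
from h import *
from scipy.optimize import least_squares
s=np.load('scene.npy',allow_pickle=True).item();t=np.load('top.npy',allow_pickle=True).item()
L=dict(r1=(-85,135,50),r2=(-85,85,50),r3=(88,60,50),r4=(88,-145,50),sp=(36,24,56),knob=(-7,43,60))
T=dict(r1=(93,379),r2=(188,406),r3=(324,101),r4=(715,207),sp=(369,213),knob=(308,285))
obs={k:(230+u/5-.4,135+v/4.8-.4) for k,(u,v) in T.items()}
def w(p,l):
    c,sn=np.cos(p[2]),np.sin(p[2]);return np.array([p[0]+c*l[0]/1e3-sn*l[1]/1e3,p[1]+sn*l[0]/1e3+c*l[1]/1e3])
f=lambda p:np.concatenate([w(p,L[k])-onz(t,*obs[k],L[k][2]/1e3)[:2] for k in L])
r=least_squares(f,[.572,-.135,-.29],loss='soft_l1',f_scale=.002);print(r.x,(r.fun.reshape(-1,2)*1e3).round(1).tolist())
def proj(c,X):
    M=c['world_from_camera'];q=M[:3,:3].T@(np.array(X)-M[:3,3]);return c['cx']+c['fx']*q[0]/-q[2],c['cy']+c['fy']*-q[1]/-q[2]
x0,y0=130,145;im=cv2.resize(s['img'][y0:245,x0:290,::-1],None,fx=5,fy=5,interpolation=2)
for k in L:
    u,v=proj(s,[*w(r.x,L[k]),L[k][2]/1e3]);cv2.drawMarker(im,(int((u-x0+.5)*5),int((v-y0+.5)*5)),(255,0,255),0,14,1);print(k,u,v)
cv2.imwrite('pics/crop3.png',im)
ring=onz(t,185.5,188.6,.034);print('ring',ring);u,v=proj(s,ring);print(u,v)
hs=cv2.cvtColor(s['img'],cv2.COLOR_RGB2HSV);m=((hs[...,0]>5)&(hs[...,0]<25)&(hs[...,1]>110)&(hs[...,2]>70)).astype(np.uint8);m[:, :295]=0;m[:,330:]=0;m[:205]=0;m[232:]=0
vv,uu=np.nonzero(m);print('scene ring px',uu.min(),uu.max(),vv.min(),vv.max(),onz(s,(uu.min()+uu.max())/2,(vv.min()+vv.max())/2,.034))
E
```

```text
[ 0.57219832 -0.13561467 -0.29930607] [[-0.5, 1.2], [0.1, 0.8], [-0.6, -0.4], [0.6, -1.1], [-0.5, 0.4], [1.0, -1.0]]
r1 261.45687449680054 182.8794825763335
r2 247.18354295268173 176.43568727099066
r3 191.67379499788137 201.71793905807723
r4 141.84293288525362 173.71528322005182
sp 197.61131242540958 185.50922424711442
knob 214.8597944243693 179.83495537483657
ring [0.59968626 0.17713507 0.034     ]
312.23718544343905 217.28749276304023
scene ring px 306 318 214 221 [0.60068168 0.17686084 0.034     ]
```

View pics/crop3.png

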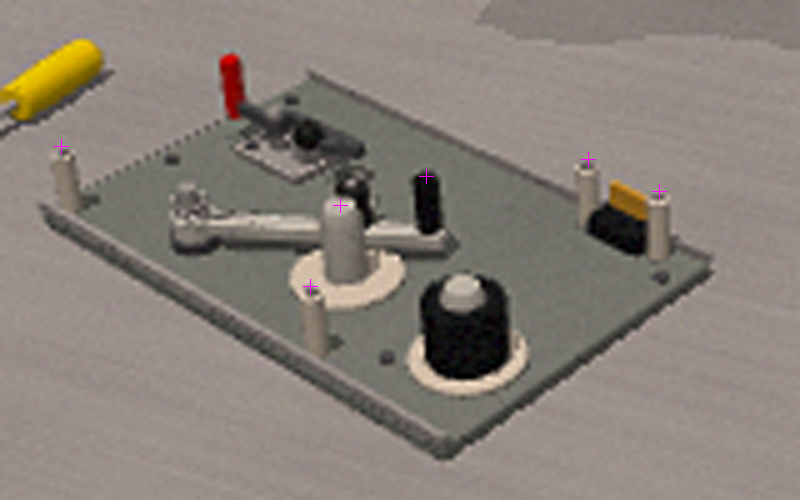

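The scene crop agrees with the model to within about 1–2 mm: spindle marker (340,205), knob (427,177), peg top (230,60). Cassette pose is roughly (0.573, -0.136) with yaw -17°. I'll go above the knob with the jaws loosely open along the arc's tangent.

Request:
arm_command --pt "14 14 -5" --pt "30 29 -5" --pt "30 29 -5" --pt "30 29 -5" --pt "30 29 -5" --pt "30 29 -5" --pt "30 29 -5" --pt "30 29 -5" --pt "30 29 -5" --pt "30 29 -5" --pt "30 29 -5" --pt "30 29 -5" --pt "30 29 -5" --pt "30 29 -5" --pt "18 19 -5" --pt "0 0 0" --pt "0 0 0" --spin '[6, 6, 6, 6, 6, 6, 6, 6, 6, 6, 6, 6, 6, 6, 5.4, 0, 0]' --jaw -0.4

```text
time: 1.8
tool_pos: [0.5774, -0.0911, 0.329]
tool_rot: [-3.14, -0.001, 1.861]
contact_force: [-0.4, -0.6, -0.3]
opening: 0.0273
grip_force: 0.0
```

Request:
arm_command --pt "0 0 -25" --pt "0 0 -30" --pt "0 0 -20" --pt "0 0 -8" --pt "0 0 0" --pt "0 0 0" --spin '[0, 0, 0, 0, 0, 0]'

```text
time: 2.4
tool_pos: [0.5777, -0.0921, 0.2479]
tool_rot: [3.14, 0.001, 1.86]
contact_force: [0.3, -0.1, -0.2]
opening: 0.0274
grip_force: 0.0
```

```bash
python3 - <<'E'
from h import *
s=read_camera('scene')
cv2.imwrite('pics/k1.png',cv2.resize(s['img'][120:240,135:295,::-1],None,fx=5,fy=5,interpolation=2))
E
```

```text
(no output)
```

View pics/k1.png

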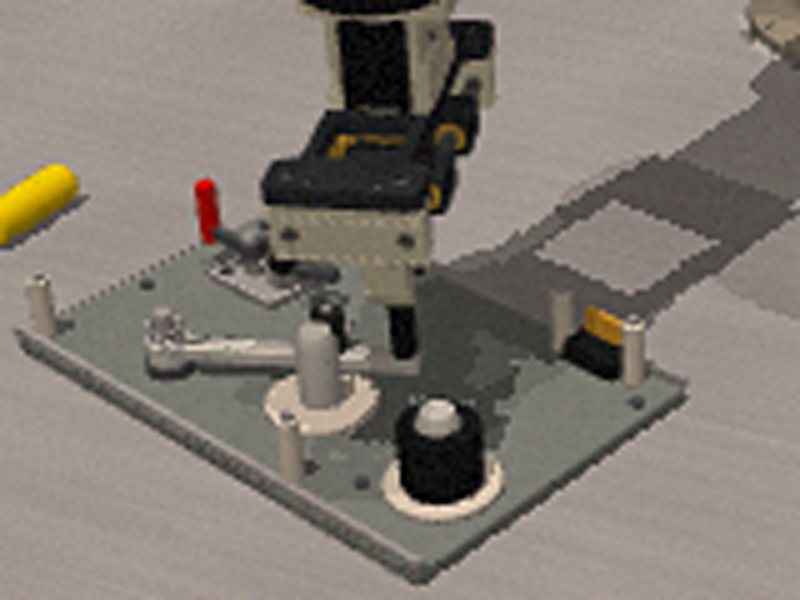

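The near finger at (390,290) sits over the knob at (403,330), so the jaws are about 2 mm short radially. I'll descend around the knob and work out the arc.

Request:
arm_command --pt "-0.5 1.5 -8" --pt "0 0 -12" --pt "0 0 -11" --pt "0 0 -5" --pt "0 0 0" --spin '[0, 0, 0, 0, 0]'

```text
time: 2.95
tool_pos: [0.5767, -0.0898, 0.2094]
tool_rot: [-3.14, -0.001, 1.861]
contact_force: [0.5, 0.4, -0.2]
opening: 0.0278
grip_force: 0.0
```

```bash
python3 -c "
import numpy as np
a=np.radians(106.6+np.arange(0,46,2));p=130*np.c_[np.cos(a),np.sin(a)]
print(np.diff(p,axis=0).round(1).tolist())"
```

```text
[[-4.3, -1.4], [-4.3, -1.5], [-4.2, -1.7], [-4.2, -1.8], [-4.1, -2.0], [-4.0, -2.1], [-3.9, -2.2], [-3.9, -2.4], [-3.8, -2.5], [-3.7, -2.6], [-3.6, -2.8], [-3.5, -2.9], [-3.4, -3.0], [-3.3, -3.1], [-3.2, -3.2], [-3.1, -3.4], [-2.9, -3.5], [-2.8, -3.6], [-2.7, -3.7], [-2.6, -3.7], [-2.4, -3.8], [-2.3, -3.9]]
```

Request:
arm_command --pt "-4.3 -1.4 1.5" --pt "-4.3 -1.5 0" --pt "-4.2 -1.7 0" --pt "-4.2 -1.8 0" --pt "0 0 0" --pt "0 0 0" --spin '[2, 2, 2, 2, 0, 0]'

```text
time: 3.55
tool_pos: [0.5606, -0.0961, 0.2125]
tool_rot: [3.14, 0.001, 2.0]
contact_force: [4.2, 1.9, -0.8]
opening: 0.0274
grip_force: 2.2
```

Contact is about 4.6 N, as specified. I'll continue along the arc.

Request:
arm_command --pt "-4.1 -2.0 0" --pt "-4.0 -2.1 0" --pt "-3.9 -2.2 0" --pt "-3.9 -2.4 0" --pt "-3.8 -2.5 0" --pt "-3.7 -2.6 0" --pt "-3.6 -2.8 0" --pt "-3.5 -2.9 0" --pt "-3.4 -3.0 0" --pt "-3.3 -3.1 0" --pt "-3.2 -3.2 0" --pt "0 0 0" --pt "0 0 0" --spin '[2, 2, 2, 2, 2, 2, 2, 2, 2, 2, 2, 0, 0]'

```text
time: 4.85
tool_pos: [0.5201, -0.1244, 0.2125]
tool_rot: [3.14, -0.0, 2.384]
contact_force: [4.6, 6.6, -0.2]
opening: 0.0275
grip_force: 3.8
```

```bash
cat > knob.py <<'E'
from h import *
# arm angle from depth: knob top in top view (occluded?) ; tool angle about pivot
o=observe();d=o['tool_pos'][:2]-np.array([.6158,-.2168]);print('tool phi',np.degrees(np.arctan2(d[1],d[0]))-106.6,'r',np.hypot(*d),'F',o['contact_force'].round(2),o['grip_force'])
E
python3 knob.py
```

```text
tool phi 29.405599764824956 r 0.1329934233357444 F [ 4.6   6.56 -0.16] 3.759990781545639
```

Request:
arm_command --pt "-3.1 -3.4 0" --pt "-2.9 -3.5 0" --pt "0 0 0" --pt "0 0 0" --spin '[2, 2, 0, 0]'

```text
time: 5.25
tool_pos: [0.5141, -0.1311, 0.2124]
tool_rot: [3.14, -0.0, 2.454]
contact_force: [3.9, 7.5, -0.9]
opening: 0.0277
grip_force: 4.2
```

Request:
arm_command --pt "-1 -1.3 0" --pt "0 0 0" --pt "0 0 0" --spin '[0.7, 0, 0]'

```text
time: 5.55
tool_pos: [0.5132, -0.1322, 0.2124]
tool_rot: [3.14, -0.0, 2.466]
contact_force: [4.1, 8.4, -0.3]
opening: 0.0275
grip_force: 4.6
```

Request:
arm_command --pt "-1 -1.3 0" --pt "0 0 0" --pt "0 0 0" --spin '[0.7, 0, 0]'

```text
time: 5.85
tool_pos: [0.5122, -0.1334, 0.2124]
tool_rot: [3.14, -0.001, 2.478]
contact_force: [4.1, 7.7, -0.8]
opening: 0.0274
grip_force: 4.7
```

Request:
arm_command --pt "-1 -1.3 0" --pt "0 0 0" --pt "0 0 0" --spin '[0.7, 0, 0]'

```text
time: 6.15
tool_pos: [0.5111, -0.1348, 0.2124]
tool_rot: [3.14, -0.001, 2.49]
contact_force: [4.8, 7.5, -0.4]
opening: 0.0277
grip_force: 4.6
```

Request:
arm_command --pt "-0.8 -1.2 0" --pt "0 0 0" --pt "0 0 0" --spin '[0.6, 0, 0]'

```text
time: 6.45
tool_pos: [0.5102, -0.1359, 0.2124]
tool_rot: [3.14, -0.001, 2.501]
contact_force: [3.5, 9.5, 0.7]
opening: 0.027
grip_force: 4.6
```

Request:
arm_command --pt "-0.8 -1.2 0" --pt "0 0 0" --pt "0 0 0" --spin '[0.6, 0, 0]'

```text
time: 6.75
tool_pos: [0.5094, -0.1371, 0.2124]
tool_rot: [3.14, -0.001, 2.511]
contact_force: [3.3, 7.5, 0.3]
opening: 0.0274
grip_force: 4.6
```

```bash
python3 knob.py
```

```text
tool phi 36.560203895017764 r 0.13296748461239444 F [3.3  7.46 0.34] 4.618077725172043
```

Request:
arm_command --pt "-0.8 -1.2 0" --pt "0 0 0" --pt "0 0 0" --spin '[0.6, 0, 0]'

```text
time: 7.05
tool_pos: [0.5085, -0.1382, 0.2124]
tool_rot: [3.14, -0.001, 2.522]
contact_force: [4.0, 10.2, 0.4]
opening: 0.028
grip_force: 4.7
```

Request:
arm_command --pt "-0.8 -1.2 0" --pt "0 0 0" --pt "0 0 0" --spin '[0.6, 0, 0]'

```text
time: 7.35
tool_pos: [0.5077, -0.1394, 0.2124]
tool_rot: [3.14, -0.001, 2.532]
contact_force: [3.1, 8.8, 1.6]
opening: 0.0278
grip_force: 4.7
```

Request:
arm_command --pt "-0.8 -1.2 0" --pt "0 0 0" --pt "0 0 0" --spin '[0.6, 0, 0]'

```text
time: 7.65
tool_pos: [0.5069, -0.1405, 0.2124]
tool_rot: [3.14, -0.002, 2.543]
contact_force: [3.1, 8.9, 1.3]
opening: 0.0277
grip_force: 4.8
```

Request:
arm_command --pt "-0.8 -1.2 0" --pt "0 0 0" --pt "0 0 0" --spin '[0.6, 0, 0]'

```text
time: 7.95
tool_pos: [0.5061, -0.1418, 0.2124]
tool_rot: [3.14, -0.002, 2.553]
contact_force: [3.8, 9.3, 1.5]
opening: 0.0273
grip_force: 4.8
```

Request:
arm_command --pt "-0.8 -1.2 0" --pt "0 0 0" --pt "0 0 0" --spin '[0.6, 0, 0]'

```text
time: 8.25
tool_pos: [0.5052, -0.1429, 0.2124]
tool_rot: [3.14, -0.002, 2.564]
contact_force: [3.2, 9.4, 2.0]
opening: 0.0276
grip_force: 4.7
```

Request:
arm_command --pt "-0.8 -1.2 0" --pt "0 0 0" --pt "0 0 0" --spin '[0.6, 0, 0]'

```text
time: 8.55
tool_pos: [0.5043, -0.1442, 0.2124]
tool_rot: [3.14, -0.002, 2.574]
contact_force: [2.9, 9.7, 0.7]
opening: 0.0275
grip_force: 4.5
```

Request:
arm_command --pt "-0.8 -1.2 0" --pt "0 0 0" --pt "0 0 0" --spin '[0.6, 0, 0]'

```text
time: 8.85
tool_pos: [0.5035, -0.1455, 0.2124]
tool_rot: [3.14, -0.002, 2.585]
contact_force: [2.3, 9.0, 1.8]
opening: 0.0274
grip_force: 4.2
```

```bash
python3 knob.py; python3 - <<'E'
from h import *
for n,b in(('scene',(135,120,295,240)),('top',(260,150,390,247))):
    s=read_camera(n);u,v,U,V=b
    cv2.imwrite(f'pics/m_{n}.png',cv2.resize(s['img'][v:V,u:U,::-1],(600,int(600*(V-v)/(U-u))),interpolation=2))
a=cv2.imread('pics/m_scene.png');b=cv2.imread('pics/m_top.png');h=300
cv2.imwrite('pics/m.png',np.hstack([cv2.resize(x,(400,300)) for x in(a,b)]))
E
```

```text
tool phi 40.982971098551275 r 0.13303519734136524 F [2.3  8.97 1.75] 4.171148836612701
```

View pics/m_scene.png

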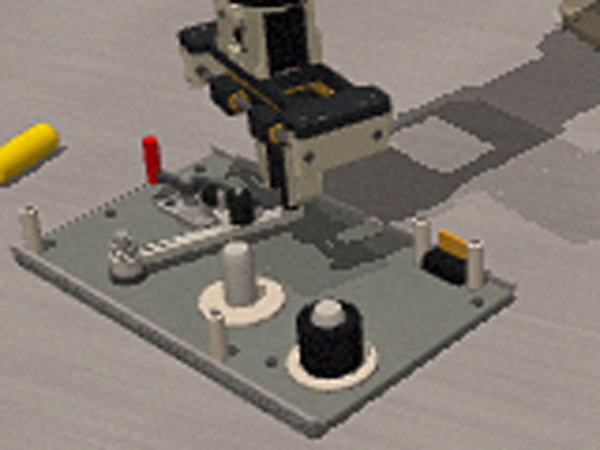

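The arm has swung over the catch, with the fingers at (295,180). Force is dropping from its peak, so the tooth is close to snapping in.

Request:
arm_command --pt "-0.6 -1.0 0" --pt "0 0 0" --pt "0 0 0" --spin '[0.5, 0, 0]'

```text
time: 9.25
tool_pos: [0.5029, -0.1464, 0.2124]
tool_rot: [3.14, -0.002, 2.593]
contact_force: [2.9, 9.1, 1.5]
opening: 0.0277
grip_force: 4.7
```

Back-off test:

Request:
arm_command --pt "1.2 2.0 0" --pt "0 0 0" --pt "0 0 0" --spin '[-1, 0, 0]'

```text
time: 9.55
tool_pos: [0.504, -0.1455, 0.2123]
tool_rot: [3.141, -0.001, 2.577]
contact_force: [-0.4, 3.7, 1.7]
opening: 0.0278
grip_force: 1.8
```

Request:
arm_command --pt "0.6 1.0 0" --pt "0 0 0" --pt "0 0 0" --spin '[-0.5, 0, 0]'

```text
time: 9.85
tool_pos: [0.5047, -0.1451, 0.2122]
tool_rot: [-3.141, 0.0, 2.568]
contact_force: [-0.3, -0.4, 0.3]
opening: 0.0273
grip_force: 0.0
```

Request:
arm_command --pt "0.6 1.0 0" --pt "0 0 0" --pt "0 0 0" --spin '[-0.5, 0, 0]'

```text
time: 10.15
tool_pos: [0.5053, -0.1437, 0.2122]
tool_rot: [3.142, 0.0, 2.559]
contact_force: [0.2, 0.2, 0.1]
opening: 0.0275
grip_force: 0.0
```

The catch holds by itself: contact force and grip are both zero. I'll back off, lift, and move over the roll.

Request:
arm_command --pt "0.8 1.5 0" --pt "0 0 0" --pt "0 0 10" --pt "0 0 30" --pt "0 0 40" --pt "0 0 40" --pt "0 0 0" --spin '[0, 0, 0, 0, 0, 0, 0]'

```text
time: 10.85
tool_pos: [0.5072, -0.1426, 0.3384]
tool_rot: [3.14, 0.011, 2.559]
contact_force: [0.6, -0.2, -0.5]
opening: 0.0273
grip_force: 0.0
```

Request:
arm_command --pt "6 20 0" --pt "10 35 0" --pt "12 40 0" --pt "12 40 0" --pt "12 40 0" --pt "12 40 0" --pt "12 40 0" --pt "11 39 0" --pt "7 25 0" --pt "0 0 0" --pt "0 0 0" --pt "0 0 0" --spin '[0, 0, 0, 0, 0, 0, 0, 0, 0, 0, 0, 0]' --jaw 1

```text
time: 12.05
tool_pos: [0.5999, 0.1757, 0.3321]
tool_rot: [-3.141, -0.0, 2.558]
contact_force: [0.2, -0.1, 0.8]
opening: 0.092
grip_force: 0.0
```

```bash
python3 - <<'E'
from h import *
t=read_camera('top');np.save('t2.npy',t,allow_pickle=True);z=cloud(t)
P=z;q=P[(P[...,2]>.04)&(P[...,2]<.075)];
k=q[(abs(q[:,0]-.51)<.03)&(abs(q[:,1]+.14)<.04)];print('knob now',k.mean(0) if len(k) else None,len(k))
d=k.mean(0)[:2]-[.6158,-.2168];print(np.radians(np.degrees(np.arctan2(d[1],d[0]))-106.6),observe()['tool_pos'])
E
```

```text
knob now [ 0.51823954 -0.14404922  0.05582997] 37
0.6403286298883432 [0.59992568 0.17554299 0.33223139]
```

The arm is still held at about 0.64 rad. Descending on the roll.

Request:
arm_command --pt "0.3 1.3 -15" --pt "0 0 -35" --pt "0 0 -40" --pt "0 0 -35" --pt "0 0 -15" --pt "0 0 -7" --pt "0 0 0" --pt "0 0 0" --spin '[0, 0, 0, 0, 0, 0, 0, 0]'

```text
time: 12.9
tool_pos: [0.6011, 0.178, 0.187]
tool_rot: [3.14, 0.002, 2.559]
contact_force: [0.5, -1.1, 0.5]
opening: 0.0916
grip_force: 0.0
```

Request:
arm_command --pt "0 0 0" --pt "0 0 0" --pt "0 0 0" --pt "0 0 0" --pt "0 0 0" --pt "0 0 0" --pt "0 0 0" --pt "0 0 0" --spin '[0, 0, 0, 0, 0, 0, 0, 0]' --jaw -0.2 --squeeze 10

```text
time: 13.7
tool_pos: [0.6004, 0.1781, 0.1855]
tool_rot: [3.141, 0.0, 2.559]
contact_force: [-1.6, 0.1, 4.3]
opening: 0.0605
grip_force: 10.0
```

Request:
arm_command --pt "0 0 10" --pt "0 0 30" --pt "0 0 40" --pt "1 -22 35" --pt "2 -45 0" --pt "2 -45 0" --pt "2 -45 0" --pt "2 -45 0" --pt "2 -45 0" --pt "2 -35 0" --pt "0.8 -19.4 0" --pt "0 0 -25" --pt "0 0 -18" --pt "0 0 -8" --pt "0 0 0" --pt "0 0 0" --spin '[0, 0, 0, 0, 0, 0, 0, 0, 0, 0, 0, 0, 0, 0, 0, 0]'

```text
time: 15.3
tool_pos: [0.6145, -0.1229, 0.25]
tool_rot: [3.141, 0.001, 2.56]
contact_force: [0.2, 0.0, -1.0]
opening: 0.0608
grip_force: 10.0
```

```bash
python3 - <<'E'
from h import *
o=observe();print(o['tool_pos'],o['opening'])
s=read_camera('scene');np.save('s3.npy',s,allow_pickle=True)
s0=np.load('scene.npy',allow_pickle=True).item()
cv2.imwrite('pics/sp.png',np.hstack([cv2.resize(x['img'][140:215,155:235,::-1],(400,375),interpolation=2) for x in(s0,s)]))
E
```

```text
[ 0.61453664 -0.12285339  0.25002047] 0.06081601129701178
```

View pics/sp.png

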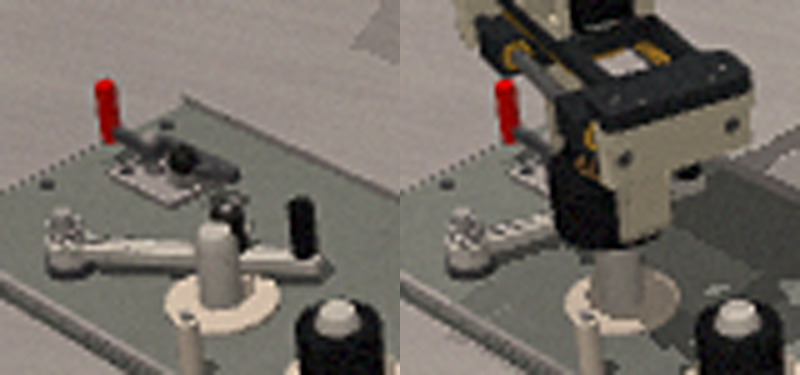

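The roll hovers over the spindle: its left edge is at (552,210) and the spindle at (617,280). I'll check the lateral offset numerically.

```bash
python3 - <<'E'
from h import *
s=np.load('s3.npy',allow_pickle=True).item();s0=np.load('scene.npy',allow_pickle=True).item()
def proj(c,X):
    M=c['world_from_camera'];q=(np.asarray(X)-M[:3,3])@M[:3,:3];return np.c_[c['cx']-c['fx']*q[:,0]/q[:,2],c['cy']+c['fy']*q[:,1]/q[:,2]]
a=np.linspace(0,6.283,200)
def circ(x,y,z,r):return proj(s,np.c_[x+r*np.cos(a),y+r*np.sin(a),0*a+z])
X,Y=.6142,-.1233
for z in(.0645,.08,.0985):
    p=circ(X,Y,z,.03);print('roll',z,p[:,0].min(),p[:,0].max(),p[p[:,0].argmin(),1],'bottom v',p[:,1].max())
for z in(.025,.035,.045):
    p=circ(X,Y,z,.0117);print('sp',z,p[:,0].min(),p[:,0].max(),p[:,1].mean())
p=circ(X,Y,.014,.03);print('flange',p.min(0),p.max(0))
g0=cv2.cvtColor(s0['img'],7);g=cv2.cvtColor(s['img'],7)
for v in(178,181,184,187):print(v,g[v,180:200])
for v in(188,190,193,196):print('s0',v,g0[v,186:210])
h=cv2.cvtColor(s0['img'],cv2.COLOR_RGB2HSV);print('flange rows');
for v in(197,199,201):print(v,g0[v,183:216])
print('col',g0[185:210,197], g0[185:210,205])
E
```

```text
roll 0.0645 185.2299964521599 209.04067469259087 183.84849131721373 bottom v 189.3238371203844
roll 0.08 184.50899537358396 208.53787483692565 178.6441030510929 bottom v 184.04933566039358
roll 0.0985 183.63119740254507 207.92580219729754 172.30791078141866 bottom v 177.62482229010305
sp 0.025 194.13900628649031 203.21215962806906 195.65625770539066
sp 0.035 193.73721839314769 202.86271421082193 192.4624540442833
sp 0.045 193.33084798310796 202.50929349636957 189.23226926196577
flange [187.49200448 192.68142981] [210.61846118 205.85739631]
178 [119 113  82  93 126   1  10  17  10  20  26  24  20  19  24  13  11  23
  85 107]
181 [122 118 120 121 124  32  15  19   5   6   9  12  16  18  18  10  11   7
  64 109]
184 [139 132 172 172 177 126   3  17  13  18  16  15   5  12   9  10  17  14
  26 107]
187 [113 110 118 107  76  67  59  21   9   6   9  18   3  19  18  13   7  10
  23  95]
s0 188 [157 158 167 168 161 141 139 112 123 141 144 145 137 134 126 102  63  14
  41  71  68 110 112 113]
s0 190 [192 193 195 200 192 198 195 170 110 122 128 132 123 124 112  99  82  56
 191 180 176 175 176
[... 156 characters left out ...]
109 116 123 118 114 106  98  85 102
 123 129 200 195 201 206]
flange rows
197 [118 116 116 111 109 118 157 196 195 192 193 170 111 116 121 119 118 107
  97  87  88 125 126 198 197 193 194 133  95 104 101  99 104]
199 [113 114 114 114 117 177 196 193 192 193 191 162 104 112 119 118 111 108
 100  89  86 129 193 198 190 192 192 176 111 116 116 114 113]
201 [112 114 113 112 120 197 196 195 195 182 197 194 163 122 107 113 106 102
 133 146 199 193 195 190 192 195 185  72 114 116 115 116 115]
col [181 179 179 145 138 132 123 124 125 120 121 123 121 118 119 116 107 173
 194 192 195 149 112 114 118] [ 93 105 121  71 105 180 196 119 114  88 105 129 126 126 193 192 195 192
 196 171 104 111 116 117 114]
```

Both match the prediction to within about 0.5 mm. Lowering onto the spindle.

Request:
arm_command --pt "0 0 -4" --pt "0 0 -4" --pt "0 0 -4" --pt "0 0 -4" --pt "0 0 -3" --pt "0 0 0" --pt "0 0 0" --spin '[0, 0, 0, 0, 0, 0, 0]'

```text
time: 16.05
tool_pos: [0.6136, -0.1239, 0.2295]
tool_rot: [-3.14, -0.002, 2.559]
contact_force: [-2.4, -4.4, -2.0]
opening: 0.0611
grip_force: 10.0
```

Request:
arm_command --pt "-0.4 -0.8 0" --pt "0 0 -3" --pt "0 0 -4" --pt "0 0 -4" --pt "0 0 -4" --pt "0 0 0" --pt "0 0 0" --spin '[0, 0, 0, 0, 0, 0, 0]'

```text
time: 16.75
tool_pos: [0.6134, -0.1242, 0.2145]
tool_rot: [-3.141, -0.002, 2.559]
contact_force: [-2.9, -4.4, -4.0]
opening: 0.0608
grip_force: 10.0
```

Request:
arm_command --pt "-0.5 -0.8 0" --pt "0 0 -4" --pt "0 0 -4" --pt "0 0 -3" --pt "0 0 0" --pt "0 0 0" --spin '[0, 0, 0, 0, 0, 0]'

```text
time: 17.35
tool_pos: [0.6133, -0.1247, 0.2038]
tool_rot: [3.141, -0.001, 2.559]
contact_force: [-2.8, 0.3, -2.8]
opening: 0.0607
grip_force: 10.0
```

Request:
arm_command --pt "-0.4 0 -2" --pt "0 0 -2" --pt "0 0 -1" --pt "0 0 0" --pt "0 0 0" --spin '[0, 0, 0, 0, 0]'

```text
time: 17.85
tool_pos: [0.6131, -0.1249, 0.1995]
tool_rot: [3.141, 0.001, 2.559]
contact_force: [-2.1, 0.6, 1.4]
opening: 0.0606
grip_force: 10.0
```

Request:
arm_command --pt "0 0 -1" --pt "0 0 -0.5" --pt "0 0 0" --pt "0 0 0" --spin '[0, 0, 0, 0]'

```text
time: 18.25
tool_pos: [0.613, -0.1249, 0.1994]
tool_rot: [3.141, 0.001, 2.559]
contact_force: [-5.7, 1.9, 10.9]
opening: 0.0612
grip_force: 10.0
```

Request:
arm_command --pt "0 0 0" --pt "0 0 0" --pt "0 0 0" --pt "0 0 0" --pt "0 0 0" --pt "0 0 0" --spin '[0, 0, 0, 0, 0, 0]' --jaw 0.5

```text
time: 18.85
tool_pos: [0.6129, -0.1249, 0.1976]
tool_rot: [3.141, -0.0, 2.559]
contact_force: [0.6, 0.7, -0.1]
opening: 0.0687
grip_force: 0.0
```

The roll is pressed home and released. Lift, close the jaws, and move behind the peg.

Request:
arm_command --pt "0 0 8" --pt "0 0 20" --pt "0 0 35" --pt "0 0 40" --pt "0 0 27" --pt "0 0 0" --spin '[0, 0, 0, 0, 0, 0]'

```text
time: 19.45
tool_pos: [0.6137, -0.1251, 0.3333]
tool_rot: [3.139, 0.009, 2.559]
contact_force: [0.1, -0.2, 0.1]
opening: 0.0691
grip_force: 0.0
```

Request:
arm_command --pt "-22 -20 0" --pt "-30 -25 0" --pt "-30 -25 0" --pt "-30 -25 0" --pt "-30 -25 0" --pt "0 0 0" --pt "0 0 0" --pt "0 0 0" --pt "0 0 0" --spin '[3, 3.5, 3.5, 3.3, 3, 0, 0, 0, 0]' --jaw -1

```text
time: 20.35
tool_pos: [0.4716, -0.2442, 0.3276]
tool_rot: [3.141, 0.0, 2.845]
contact_force: [-0.3, -0.0, -1.4]
opening: 0.0022
grip_force: 0.0
```

```bash
python3 - <<'E'
from h import *
o=observe();print(o['tool_pos'],o['tool_rot'],o['opening'])
s=read_camera('scene');t=read_camera('top');P=cloud(s)
for n,c in(('top',t),('scene',s)):
    h=cv2.cvtColor(c['img'],cv2.COLOR_RGB2HSV);m=(((h[...,0]<8)|(h[...,0]>172))&(h[...,1]>140)&(h[...,2]>60)).astype(np.uint8)
    if n=='scene':m[:,:160]=0;m[:,200:]=0;m[:140]=0;m[200:]=0
    else:m[:,:340]=0;m[:,380:]=0;m[:200]=0;m[235:]=0
    v,u=np.nonzero(m);print(n,len(u),u.min() if len(u) else 0,u.max() if len(u) else 0,v.min() if len(u) else 0,v.max() if len(u) else 0)
    if len(u) and n=='scene':print('peg mid z.043',onz(c,u.mean(),v.mean(),.043))
    if len(u) and n=='top':print('peg top',onz(c,u.mean(),v.mean(),.055))
cv2.imwrite('pics/pg.png',cv2.resize(s['img'][110:230,135:285,::-1],(750,600),interpolation=2))
E
```

```text
[ 0.4716425  -0.24416314  0.32760537] [3.14129389e+00 8.68819881e-05 2.84494765e+00] 0.002226868045912143
top 16 356 362 218 221
peg top [ 0.50992435 -0.25920058  0.055     ]
scene 45 174 178 156 168
peg mid z.043 [ 0.51006486 -0.2600142   0.043     ]
```

View pics/pg.png

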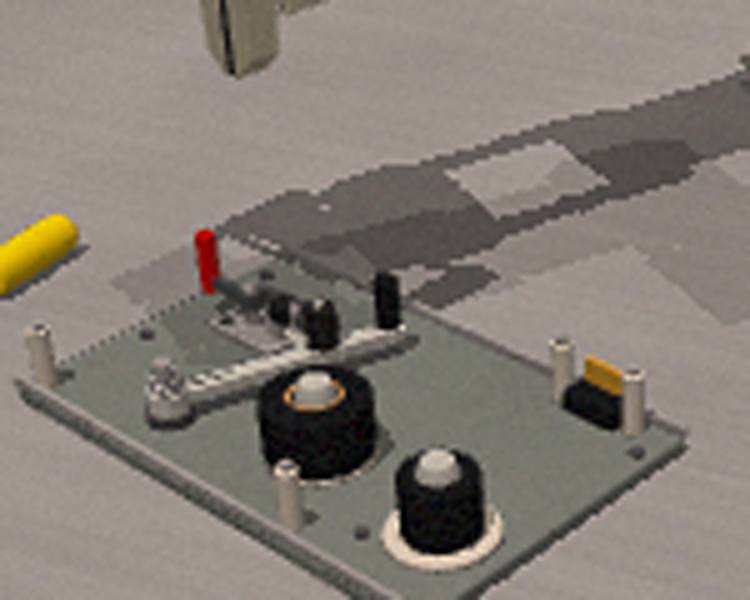

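The roll is fully home with the spindle top showing at (318,385), and the arm is still caught. The peg at (207,260) measures (0.510, -0.2595). Descend behind it and approach.

Request:
arm_command --pt "0 -3.5 -15" --pt "0 0 -35" --pt "0 0 -35" --pt "0 0 -18" --pt "0 0 -7" --pt "0 0 0" --pt "0 0 0" --spin '[0, 0, 0, 0, 0, 0, 0]'

```text
time: 21.15
tool_pos: [0.4714, -0.2485, 0.2187]
tool_rot: [-3.141, 0.002, 2.844]
contact_force: [0.4, -0.1, 1.0]
opening: 0.0005
grip_force: 0.0
```

Request:
arm_command --pt "2.9 -0.9 0" --pt "2.9 -0.9 0" --pt "2.9 -0.9 0" --pt "2.9 -0.9 0" --pt "1.9 -0.6 0" --pt "0 0 0" --pt "0 0 0" --spin '[0, 0, 0, 0, 0, 0, 0]'

```text
time: 21.85
tool_pos: [0.4843, -0.2526, 0.2176]
tool_rot: [3.141, -0.0, 2.844]
contact_force: [-0.3, 0.7, -0.5]
opening: 0.0004
grip_force: 0.0
```

Request:
arm_command --pt "1.9 -0.6 0" --pt "1.9 -0.6 0" --pt "1 -0.3 0" --pt "0 0 0" --pt "0 0 0" --spin '[0, 0, 0, 0, 0]'

```text
time: 22.35
tool_pos: [0.4892, -0.2541, 0.2177]
tool_rot: [3.141, -0.0, 2.844]
contact_force: [-0.1, 0.1, 0.7]
opening: 0.0005
grip_force: 0.0
```

Request:
arm_command --pt "1 -0.3 0" --pt "1 -0.3 0" --pt "0 0 0" --pt "0 0 0" --spin '[0, 0, 0, 0]'

```text
time: 22.75
tool_pos: [0.4912, -0.2547, 0.2177]
tool_rot: [3.141, -0.0, 2.844]
contact_force: [0.1, -0.2, 0.0]
opening: 0.0003
grip_force: 0.0
```

Request:
arm_command --pt "1 -0.3 0" --pt "1 -0.3 0" --pt "0 0 0" --pt "0 0 0" --spin '[0, 0, 0, 0]'

```text
time: 23.15
tool_pos: [0.4932, -0.2553, 0.2177]
tool_rot: [3.141, 0.0, 2.844]
contact_force: [-0.6, -0.2, 0.3]
opening: 0.0002
grip_force: 0.0
```

Request:
arm_command --pt "1 -0.3 0" --pt "1 -0.3 0" --pt "0 0 0" --pt "0 0 0" --spin '[0, 0, 0, 0]'

```text
time: 23.55
tool_pos: [0.4946, -0.2557, 0.2176]
tool_rot: [3.141, -0.002, 2.844]
contact_force: [-5.0, 1.3, 3.0]
opening: 0.0004
grip_force: 2.6
```

Request:
arm_command --pt "1 -0.3 0" --pt "0 0 0" --pt "0 0 0" --spin '[0, 0, 0]'

```text
time: 23.85
tool_pos: [0.4952, -0.2559, 0.2175]
tool_rot: [3.141, -0.004, 2.844]
contact_force: [-7.5, 1.0, 3.7]
opening: 0.0005
grip_force: 3.7
```

Request:
arm_command --pt "1 -0.3 0" --pt "0 0 0" --pt "0 0 0" --spin '[0, 0, 0]'

```text
time: 24.15
tool_pos: [0.4959, -0.2562, 0.2175]
tool_rot: [3.141, -0.005, 2.844]
contact_force: [-9.1, 1.2, 5.2]
opening: 0.0005
grip_force: 4.6
```

Request:
arm_command --pt "0.7 -0.2 0" --pt "0 0 0" --pt "0 0 0" --spin '[0, 0, 0]'

```text
time: 24.45
tool_pos: [0.4966, -0.2565, 0.2175]
tool_rot: [3.141, -0.005, 2.844]
contact_force: [-8.8, 1.4, 5.2]
opening: 0.0004
grip_force: 4.5
```

Request:
arm_command --pt "0.7 -0.2 0" --pt "0 0 0" --pt "0 0 0" --spin '[0, 0, 0]'

```text
time: 24.75
tool_pos: [0.4973, -0.2567, 0.2175]
tool_rot: [3.141, -0.005, 2.844]
contact_force: [-9.9, 0.2, 4.9]
opening: 0.0005
grip_force: 4.4
```

```bash
cat > kn.py <<'E'
from h import *
t=read_camera('top');P=cloud(t)
q=P[(P[...,2]>.045)&(P[...,2]<.075)]
k=q[(q[:,0]>.49)&(q[:,0]<.60)&(q[:,1]>-.19)&(q[:,1]<-.07)&(np.hypot(q[:,0]-.6135,q[:,1]+.1245)>.04)]
print(len(k));d=k[:,:2]-[.6158,-.2168];r=np.hypot(*d.T);th=np.arctan2(d[:,1],d[:,0])-np.radians(106.6)
j=r>.115;print('knob theta',th[j].mean(),j.sum());print(observe()['contact_force'])
E
python3 kn.py
```

```text
68
knob theta 0.6331466008343225 26
[-10.2042236    0.92732623   4.97935168]
```

Request:
arm_command --pt "0.7 -0.2 0" --pt "0 0 0" --pt "0 0 0" --spin '[0, 0, 0]'

```text
time: 25.1
tool_pos: [0.4993, -0.2571, 0.2175]
tool_rot: [3.141, -0.0, 2.844]
contact_force: [-1.7, 0.2, -0.8]
opening: 0.0005
grip_force: 1.0
```

Request:
arm_command --pt "0.7 -0.2 0" --pt "0 0 0" --pt "0 0 0" --spin '[0, 0, 0]'

```text
time: 25.4
tool_pos: [0.5, -0.2573, 0.2176]
tool_rot: [3.141, -0.0, 2.844]
contact_force: [-2.2, -0.8, -1.8]
opening: 0.0005
grip_force: 1.1
```

```bash
python3 kn.py
```

```text
42
knob theta 0.1508039940702692 26
[-2.67315119 -1.03012978 -1.0458601 ]
```

The arm was released and now lies on the roll at about 0.15 rad. Retreat and verify.

Request:
arm_command --pt "-2 0.6 0" --pt "-8 2.4 0" --pt "-15 4.5 0" --pt "-5 1 20" --pt "0 0 40" --pt "0 0 40" --pt "0 0 0" --pt "0 0 0" --pt "0 0 0" --pt "0 0 0" --spin '[0, 0, 0, 0, 0, 0, 0, 0, 0, 0]'

```text
time: 26.45
tool_pos: [0.4696, -0.2486, 0.3164]
tool_rot: [3.141, -0.002, 2.844]
contact_force: [0.0, -0.1, -0.3]
opening: 0.0
grip_force: 0.0
```

```bash
python3 kn.py; python3 - <<'E'
from h import *
t=read_camera('top');P=cloud(t)
r=P[(np.hypot(P[...,0]-.6135,P[...,1]+.1245)<.029)&(np.hypot(P[...,0]-.6135,P[...,1]+.1245)>.017)]
print('roll top z (want .048)',np.percentile(r[:,2],[10,50,90]).round(4))
print(hand_in())
E
```

```text
40
knob theta 0.15145942005614163 25
[0.2151787  0.01213259 0.31847851]
roll top z (want .048) [0.0448 0.0467 0.0488]
the job is handed in; nothing more can be done
None
```

I handed the job in at about 26.5 s of the 72 s limit: the roll is seated on the spindle, and the arm, tripped by the peg, rests on it at about 0.15 rad. The robot is clear, and I moved nothing else; no verdict came back.

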